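Prove the roller catch of a bench locker

TASK

The roller catch of the small white bench locker has just been readjusted and has to be proved. Gently push the locker's door shut until the catch snaps and let go of it, so that the catch alone holds the door; then pull the door open again through the catch and leave it standing wide open, about square to the locker's front. Do not slam the door or ram it against its buffer, and leave the wash bottle, timer and marker where they are.

Things in the scene. Friction and masses are not known exactly. Their poses are not given: they have to be found in the camera images.
- locker: fixed white steel bench locker, 140 deep (x) x 200 wide (y) x 200 mm high, on the worktop; a grey tip box stands in it. Origin: centre of its underside; -x is its open front (70 mm from the origin), +z up. The door covers the front
- door (a joint): opening angle of the locker's white door (198 wide, 188 high, 14 mm thick), upright hinge at its left (+y) edge, swings out to -x; 0 = against the locker's edge, 1.57 = square to the front, stop at 1.9. Starts ajar and stays where left (damped hinge, slight friction). Snapped shut it rests somewhere from 0.00 to 0.13, as the catch is set; not snapped, the roller pushes it back out
- door_handle (a point): grip point of the door's handle: an upright round steel bar, 11 mm thick, its axis 35 mm out from the door's outer face and 155 mm along the door from the hinge axis. The point lies on the bar's axis, 176 mm above the worktop, 23 mm below the bar's free upper end; the bar's two stems are 28 mm and more below it. Axes turn with the door: -x points out of its face, +y to the hinge
- door_hinge (a point): point on the door's hinge axis (vertical), at the left outer edge of the door's outer face, 176 mm above the worktop, level with door_handle. The axes turn with the door: -y along the door to its free edge
- catch: roller catch under the locker's roof, 174 mm from the hinge: sprung roller, stiff rubber buffer. Origin: fixed bracket. Its hidden setting varies by 10 mm in or out. Closing, the door meets the roller at 0.06 to 0.18 rad; 5 to 9 N at the handle takes it over; 0.03 rad on it draws the door in; 0.06 on it seats. Opening takes 3 to 7 N. It bears 20 N of push on the seated door: be slow, stop at 12 N
- wash_bottle: loose white squeeze bottle with red spout, 62 mm thick, 181 mm high, upright beside the locker on its right (-y); origin under it, its axis 16 mm to +y. Bystander, leave it alone
- timer: loose white timer, 55x70x18 mm, on the worktop; origin at the centre of its underside. Bystander, leave it alone
- marker: loose white marker with black cap, 141 mm long, 12 mm thick, lying on the worktop; origin at the middle of its underside. Bystander, leave it alone

How it is judged:
By the outcome, as a careful person would: the job done as asked, in the order asked, and still so for the second after the job is handed in, with the robot touching nothing.
It also fails if it takes over 58 s, if anything falls off the work surface, if the arm or the gripper's body presses on something with over 40 N, if the wrist force passes 120 N, or if a joint passes its speed limit or range.

ROBOT

A 6-joint arm with a two-finger parallel gripper is mounted at the origin on a cart in front of the work surface, level with it; the furniture and walls round the work are solid. World frame = base frame: x ahead of the robot, y to its left, z up, the work surface at z = 0. Lengths are in mm, angles in degrees, forces in N, time in s.
With the tool pointing down it reaches from about 300 to 850 mm from the base axis. Payload 4.2 kg.
Tool frame: the origin (TCP) lies on the centre line of the jaws, within the pads' length; the fingertips stand 14 mm ahead of it and the grasp point (between the pads) lies 5 mm behind it (env.finger_overhang is the z of the fingertips in the tool frame, in mm); z points along the fingers, y is the line along which they close (so a half turn about z gives the same grasp; the last joint's range is limited). The gripper opens to 91 mm and grips with 3 to 60 N. Pads are 32 mm wide; open, the fingers measure 118 mm over their backs; the gripper's body (76 mm by 178 mm) begins 60 mm behind the grasp point.
Start: joints at [74.886, 18.312, 89.639, -0, 72.044, -1.146], TCP at [138.801, 558.011, 227.976] pointing down, gripper open.
Joint ranges: [-177.97, 177.97], [-48.28, 115.42], [12.27, 149.76], [-77.06, 257.06], [2.81, 150.46], [-146.56, 146.56]. Speed limits (degrees/s): [147.25, 147.25, 180, 180, 180, 180].

INTERFACE

Orientations are given as [roll, pitch, yaw] about the fixed x, y, z axes, in that order (R = Rz(yaw) Ry(pitch) Rx(roll)).
In Python, from workcell import sensors, viewer, env gives the robot as it stands. The module is installed in compiled form; this text tells all that it offers.
- The arm moves only by the tool step_arm, never from a script. Its argument "plan" is one flat list of numbers, 6 for each row, row after row: the shift along the tool's x, y, z in cm, then the turn, a rotation vector about the tool's x, y, z in rad. In form: [x, y, z, wx, wy, wz, x, y, z, wx, wy, wz, ...]. A call has 1 to 5 rows; each row shifts and turns the commanded pose from where the row before left it, along the tool's axes as they then stand; what a row does not reach is not made up. A row lasts 1/12 s, in which the tool goes at most 41.7 mm and 7.16 degrees, less where a joint would pass 70% of its speed; a pose out of reach is approached as far as the arm can. A call is refused whole if a number of a shift passes 4.17 or a number of a turn 0.125, either way. A call with a gripper value outside its range is refused whole. "hand" is the finger opening in cm, from 0 to 9.12, set as the call begins (left out, the last holds). The fingers move at their own pace and stop on an object; "newtons" is the grip in N (left out, the last holds). Time passes only in rows, so rows that do not move let the fingers close. It gives the time, the measured TCP pose, the force, the opening and the grip force at its end, in the units of the state.
- sensors.state(): the state, without advancing time (a new reading comes with each control period).
- viewer.grab_frame(name): name is "side" or "top"; returns a dict with "img" (384x512x3 uint8, red, green, blue), "fx", "fy", "cx", "cy" (pixels), "position" and "attitude" of the camera in the world. Camera axes: x right, y down, z forward; pixel columns grow to the right and rows downward; lengths in mm; the calibration is good to about 2 mm. A picture is of the moment at which its call begins. There is no depth.
- env.job_done(): hands the job in; it is judged then, once.
Trained networks look in a picture, given as the dict that the camera call returned (one of the last four; its "shot" number tells which), for a name from the list of things; names that differ only in an ending like _2 or _b are one class to them, and where a whole thing is asked for, a point or a joint stands for the part that bears it (a point fixed in the world has none). Each returns a list of dicts, best first, with "score" (0 to 1); they miss things now and then, are a little off and sometimes report something else, mostly with a low value. They report only what shows in the picture. A call takes as long as a camera call.
- viewer.boxes_of(name, picture): "location" ([column, row] in pixels, amid what is visible of it).
- viewer.pinpoint(name, picture): "location" ([column, row] in pixels: a listed point, or the origin of a listed thing).
The state is a dict: "time_s": time; "qpos": joint angles; "qvel": joint speeds; "effort": joint torques, N m; "ee_pos": TCP position; "ee_rot": TCP orientation; "force": force on the tool from outside, world axes, zero at the start; "torque": the same for the moment, N m; "gripper_width": finger opening in mm; "gripper_force": force on a finger pad.
Only numpy, scipy, OpenCV 4.12 (cv2) and the standard library are available. Lean on these libraries where they do the work, as an engineer would, in place of code of your own. Each camera call takes 0.05 s, during which the arm holds its last target. There are 200 camera calls.

## Working session

There is one attempt and no reset: what is moved stays moved. The work goes in short steps, Python scripts to look and compute and a tool call to move; the robot and the scene stay as the last step left them, time stands still between calls to the robot, and variables do not carry over. Pictures are saved under pics/ and viewed, at most 10 in all, crops included, and the job is handed in when it is done.

Besides the shell and the picture viewer there is one more tool, called after "Request:" in YAML: its name, and indented under it one key for each argument. step_arm: Moves the arm, as the interface text tells. Its arguments: {"type":"object","properties":{"plan":{"type":"array","items":{"type":"number"}},"hand":{"type":"number"},"newtons":{"type":"number"}},"required":["plan"]}

```bash
mkdir -p pics; cat > h.py <<'E'
import numpy as np, cv2
from workcell import sensors, viewer, env
from scipy.spatial.transform import Rotation as R
def att(f):
    a=np.array(f["attitude"],float)
    if a.shape==(3,3): return a
    return R.from_euler('xyz',a,degrees=True).as_matrix()
def ray(f,px):
    d=att(f)@np.array([(px[0]-f["cx"])/f["fx"],(px[1]-f["cy"])/f["fy"],1]); return np.array(f["position"],float),d
def onz(f,px,z):
    p,d=ray(f,px); return p+d*(z-p[2])/d[2]
def tri(f1,p1,f2,p2):
    a,d=ray(f1,p1);b,e=ray(f2,p2);s=np.linalg.lstsq(np.c_[d,-e],b-a,rcond=None)[0]
    u=a+d*s[0];v=b+e*s[1];return (u+v)/2,np.linalg.norm(u-v)
E
python3 - <<'E'
from h import *
print(sensors.state())
fs={}
for n in("side","top"):
    f=viewer.grab_frame(n);fs[n]=f;cv2.imwrite(f"pics/{n}0.png",f["img"][:,:,::-1]);print(n,{k:v for k,v in f.items() if k!="img"})
zs=dict(locker=0,door_handle=176,door_hinge=176,wash_bottle=0,timer=0,marker=0,catch=190)
for k,z in zs.items():
    r={n:viewer.pinpoint(k,fs[n]) for n in fs}
    for n in fs:
        for d in r[n][:2]: print(k,n,round(d["score"],2),np.round(d["location"],1),np.round(onz(fs[n],d["location"],z)))
    if r["side"] and r["top"]: print("  tri",tri(fs["side"],r["side"][0]["location"],fs["top"],r["top"][0]["location"]))
E
```

```text
{'time_s': 0.0, 'qpos': array([ 7.48862515e+01,  1.83534715e+01,  8.97056733e+01, -2.85917148e-04,
        7.20444932e+01, -1.14722263e+00]), 'qvel': array([ 0.11537397, -0.04097942, -0.03083286,  0.05382961, -0.0563446 ,
        0.0652376 ]), 'effort': array([-2.86384748e-04, -4.12455618e+01, -2.31972170e+01,  7.28140818e-02,
        4.58464783e-02, -1.59766264e-04]), 'ee_pos': array([138.6683487 , 557.53789443, 227.10688085]), 'ee_rot': array([-1.79896377e+02, -1.80320815e-03,  1.66033561e+02]), 'force': array([-0.34390334,  0.37307419, -0.48529193]), 'torque': array([ 0.00459173,  0.02702203, -0.00228291]), 'gripper_force': 0.0, 'gripper_width': 91.97385744799223}
side {'fx': 493.5869019534196, 'fy': 493.5869019534196, 'cx': 262.00929545227984, 'cy': 186.894349215783, 'position': array([-112.74213869, -813.49066001, 1215.79119639]), 'attitude': array([-135.2183827 ,   -0.51480707,  -38.47192127]), 'shot': 1}
top {'fx': 366.1869483289991, 'fy': 366.1869483289991, 'cx': 251.4473561763145, 'cy': 190.3964501122153, 'position': array([3.98136635e+02, 6.63920948e-01, 1.10687675e+03]), '
[... 984 characters left out ...]
 0.]
  tri (array([ 706.88949353, -302.24170376,    3.6478336 ]), np.float64(2.382260789674252))
timer side 0.75 [205.4 171.4] [535. 310.   0.]
timer top 0.92 [151.9 206.3] [547. 319.   0.]
timer top 0.57 [164.3 264.8] [371. 277.   0.]
  tri (array([547.09109182, 325.39632509, -18.10293753]), np.float64(4.927241801295759))
marker side 0.58 [174.8 197.4] [382. 267.   0.]
marker top 0.64 [165.1 260.7] [383. 274.   0.]
  tri (array([383.99114478, 275.44434849,  -8.12399149]), np.float64(3.5863214662294505))
catch side 0.7 [337.9 206.5] [ 648. -215.  190.]
catch top 0.57 [333.3 144.8] [ 673. -202.  190.]
  tri (array([ 673.00537315, -203.55442351,  167.2751064 ]), np.float64(14.700160358198211))
```

View pics/side0.png

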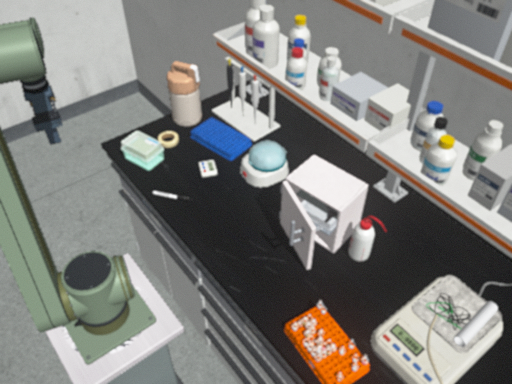

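View pics/top0.png

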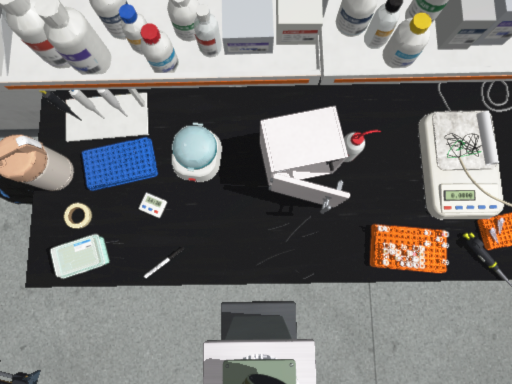

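The side view shows the locker at (325,205) with its door ajar and the handle at about (293,226). The top view shows the roof at (305,140) and the handle near (333,198). I'll enlarge the locker to refine the handle position.

```bash
python3 - <<'E'
import cv2,numpy as np
t=cv2.imread("pics/top0.png")[95:220,250:370];s=cv2.imread("pics/side0.png")[150:275,265:385]
a=[cv2.resize(i,None,fx=3.3,fy=4.0*3.3/4,interpolation=cv2.INTER_CUBIC) for i in(t,s)]
cv2.imwrite("pics/crop0.png",np.hstack(a))
E
```

```text
(no output)
```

View pics/crop0.png

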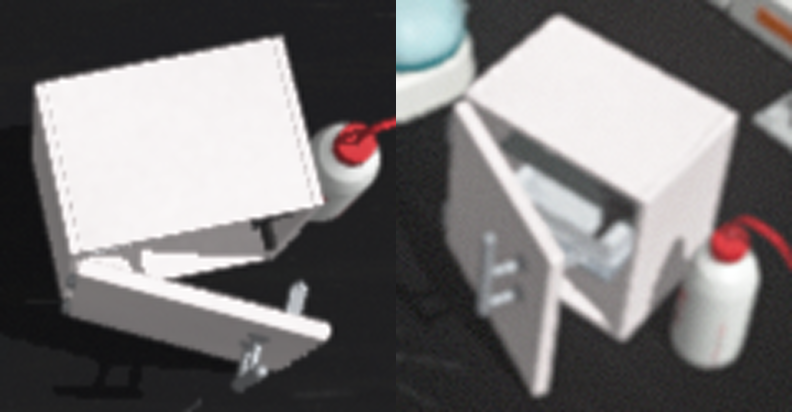

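The crop shows the roof corners and the handle bar at about (293,221–244) in the side view. The dark roller is under the roof, and a strike plate sits on the inside of the door. Next I'll fit a model to these points.

```bash
cat >> h.py <<'E'
def model(p):
    x,y,ps,th=p; c,s=np.cos(ps),np.sin(ps); Rz=np.array([[c,-s],[s,c]]); o=np.array([x,y])
    W=lambda l,z:np.r_[o+Rz@np.array(l,float),z]
    h=np.array([-84,99.]); u=np.array([-np.sin(th),-np.cos(th)]); n=np.array([-np.cos(th),np.sin(th)])
    return dict(BL=W([70,100],200),BR=W([70,-100],200),FR=W([-70,-100],200),FL=W([-70,100],200),hinge=W(h,176),handle=W(h+155*u+35*n,176),free=W(h+198*u,190),loc=W([0,0],0),btop=W(h+155*u+35*n,199))
def proj(f,P):
    q=att(f).T@(P-np.array(f["position"],float)); return np.array([q[0]/q[2]*f["fx"]+f["cx"],q[1]/q[2]*f["fy"]+f["cy"]])
E
python3 - <<'E'
from h import *
from scipy.optimize import least_squares
T=viewer.grab_frame("top");S=viewer.grab_frame("side")
def c(f): return None
top=dict(BL=(260.6,120.8),BR=(335.8,106.2),FR=(347.9,157.1),FL=(272.7,171.4),hinge=(272.3,177.2),handle=(324.1,207.8),loc=(294.8,157.9))
L=lambda a,b:(265+(a-396)/3.3,150+b/3.3)
side=dict(BL=L(560,14),BR=L(737,116),FR=L(643,196),FL=L(468,97),hinge=(281.1,186.1),handle=(292.2,226.4),btop=L(488,235),free=L(558,264))
def res(p,full=False):
    m=model(p[:4]);o={}
    for f,d,n,b in((T,top,"t",p[4:6]),(S,side,"s",p[6:8])):
        for k,v in d.items(): o[n+k]=proj(f,m[k])+b-v
    return o if full else np.r_[np.concatenate(list(o.values())),p[4:]*1.0]
r=least_squares(res,[692,-124,.17,.5,0,0,0,0],loss="soft_l1")
print(r.x); m=model(r.x)
for k,v in res(r.x,True).items(): print(k,np.round(v,1))
print(m)
E
```

```text
[ 6.88413205e+02 -1.26173027e+02  1.67859828e-01  4.63551754e-01
 -2.85094145e-01 -2.38560962e-01 -8.36639994e-02  7.33690755e-01]Traceback (most recent call last):
  File "<stdin>", line 14, in <module>
  File "h.py", line 16, in model
    x,y,ps,th=p; c,s=np.cos(ps),np.sin(ps); Rz=np.array([[c,-s],[s,c]]); o=np.array([x,y])
    ^^^^^^^^^
ValueError: too many values to unpack (expected 4)
```

Request:
step_arm:
  plan: [0,0,-3,0,0,0.12,0,0,-2,0,0,0.12]
  hand: 3.4

```text
time_s: 1.07
ee_pos: [138.8, 557.8, 278.6]
ee_rot: [-179.9, 0.0, 151.9]
force: [0.4, 0.4, 0.8]
gripper_width: 80.6
gripper_force: 0.0
```

```bash
python3 - <<'E'
from h import *
p=[688.4,-126.2,.1679,.4636]
for t in(.4636,0,.1,1.57):
    m=model(p[:3]+[t]); print(t,m["handle"].round(1),m["hinge"].round(1),"n ang",np.degrees(np.pi-t+.1679))
s=sensors.state(); g=model(p)["handle"]; d=np.array([g[0],g[1],260])-s["ee_pos"]
y0=s["ee_rot"][2]; print(y0,d,"target yaw",180-np.degrees(.4636-.1679)-90)
T=viewer.grab_frame("top");S=viewer.grab_frame("side"); m=model(p)
for f in(T,S): print({k:proj(f,v).round(1).tolist() for k,v in m.items()})
for f in(T,S): print([ (d["score"],np.round(d["location"],1)) for d in viewer.pinpoint("door_handle",f)[:2]])
E
```

```text
0.4636 [ 510.4 -180.7  176. ] [589.  -42.6 176. ] n ang 163.05763799798154
0 [ 580.4 -201.3  176. ] [589.  -42.6 176. ] n ang 189.6199613802465
0.1 [ 564.6 -199.6  176. ] [589.  -42.6 176. ] n ang 183.8903834289383
1.57 [430.4 -34.2 176. ] [589.  -42.6 176. ] n ang 99.66558754470726
151.94769506249312 [ 371.62944271 -738.5055296   -18.60183955] target yaw 73.05763799798154
{'BL': [260.7, 120.0], 'BR': [336.1, 106.2], 'FR': [348.3, 157.4], 'FL': [271.1, 171.7], 'hinge': [272.2, 178.9], 'handle': [327.1, 208.0], 'free': [348.2, 198.7], 'loc': [295.9, 158.5], 'btop': [328.9, 206.9]}
{'BL': [314.3, 153.6], 'BR': [368.6, 184.2], 'FR': [340.7, 210.6], 'FL': [285.4, 176.7], 'hinge': [282.3, 185.1], 'handle': [292.8, 225.4], 'free': [311.4, 229.8], 'loc': [320.4, 224.6], 'btop': [293.2, 219.9]}
[(0.63, array([326.2, 208. ]))]
[(0.93, array([292. , 227.6])), (0.46, array([338.9, 206.3]))]
```

Request:
step_arm:
  plan: [-3.3,-2.3,0,0,0,0,-3.3,-2.3,0,0,0,0,-3.3,-2.3,0,0,0,0,-3.3,-2.3,0,0,0,0,-3.3,-2.3,0,0,0,0]

```text
time_s: 1.68
ee_pos: [231.2, 377.0, 276.3]
ee_rot: [-179.8, -0.0, 152.4]
force: [-0.4, 0.1, 0.1]
gripper_width: 34.6
gripper_force: 0.0
```

Request:
step_arm:
  plan: [-3.3,-2.3,0,0,0,0,-3.3,-2.3,0,0,0,0,-3.3,-2.3,0,0,0,0,-3.3,-2.3,0,0,0,0,-3.3,-2.3,0,0,0,0]

```text
time_s: 2.1
ee_pos: [323.5, 198.7, 276.7]
ee_rot: [-179.9, -0.1, 152.4]
force: [0.9, -0.0, -0.3]
gripper_width: 34.0
gripper_force: 0.0
```

Request:
step_arm:
  plan: [-3.3,-2.3,0,0,0,0,-3.3,-2.3,0,0,0,0,-3.3,-2.3,0,0,0,0,-3.3,-2.3,0,0,0,0,-3.3,-2.3,0,0,0,0]

```text
time_s: 2.52
ee_pos: [416.1, 20.3, 276.7]
ee_rot: [-180.0, -0.1, 152.3]
force: [0.4, 0.6, -0.0]
gripper_width: 34.2
gripper_force: 0.0
```

Request:
step_arm:
  plan: [-3.3,-2.3,0,0,0,0,-3.3,-2.3,0,0,0,0,-3.3,-2.3,0,0,0,0,-3.3,-2.3,0,0,0,0,-3.3,-2.3,0,0,0,0]

```text
time_s: 2.93
ee_pos: [508.8, -158.0, 276.3]
ee_rot: [-180.0, -0.2, 152.3]
force: [-0.1, 1.0, -0.3]
gripper_width: 33.6
gripper_force: 0.0
```

Request:
step_arm:
  plan: [0,0,0,0,0,0.125,0,0,0,0,0,0.125,0,0,0,0,0,0.125,0,0,0,0,0,0.125,0,0,0,0,0,0.125]

```text
time_s: 3.35
ee_pos: [508.3, -156.2, 276.0]
ee_rot: [-179.9, -0.1, 116.2]
force: [0.2, 0.2, 0.3]
gripper_width: 33.8
gripper_force: 0.0
```

Request:
step_arm:
  plan: [0,0,0,0,0,0.125,0,0,0,0,0,0.125,0,0,0,0,0,0.125,0,0,0,0,0,0.125,0,0,0,0,0,0.125]

```text
time_s: 3.77
ee_pos: [508.3, -155.9, 276.2]
ee_rot: [-179.8, -0.0, 80.4]
force: [0.1, 0.1, 0.4]
gripper_width: 34.0
gripper_force: 0.0
```

Request:
step_arm:
  plan: [0,0,0,0,0,0.125,0,0,0,0,0,0,0,0,0,0,0,0]

```text
time_s: 4.02
ee_pos: [508.5, -156.0, 276.7]
ee_rot: [-179.9, -0.0, 73.7]
force: [0.4, -0.4, -0.5]
gripper_width: 33.7
gripper_force: 0.0
```

Request:
step_arm:
  plan: [-2.3,0.6,3,0,0,0,0,0,3,0,0,0,0,0,0,0,0,0]

```text
time_s: 4.27
ee_pos: [504.6, -179.2, 212.1]
ee_rot: [-179.3, -0.1, 73.6]
force: [-1.0, 1.0, -0.8]
gripper_width: 34.0
gripper_force: 0.0
```

```bash
python3 - <<'E'
from h import *
o=[]
for n,(c,r) in(("top",(325,205)),("side",(295,215))):
    f=viewer.grab_frame(n); i=f["img"][r-45:r+45,c-45:c+45,::-1]; o.append(cv2.resize(i,None,fx=4.4,fy=4.4,interpolation=cv2.INTER_CUBIC))
    print(n,[(round(d["score"],2),np.round(d["location"],1)) for d in viewer.pinpoint("door_handle",f)[:2]], proj(f,sensors.state()["ee_pos"]+[0,0,-14]))
cv2.imwrite("pics/c1.png",np.hstack(o)); print(sensors.state()["ee_pos"])
E
```

```text
top [(0.62, array([324.1, 208.8]))] [328.845274   207.74174296]
side [(0.83, array([292.1, 226.6]))] [292.86259298 218.40084746]
[ 509.23945608 -179.9619536   219.48120834]
```

View pics/c1.png

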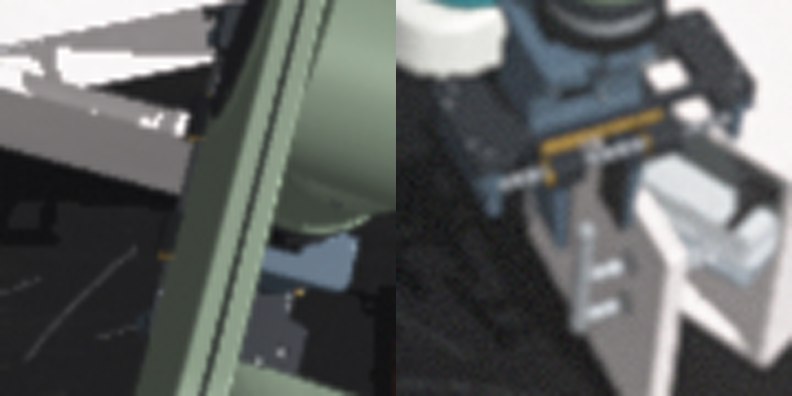

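The fingertips straddle the bar top: tips at crop (555,245) and (622,220), bar top at (586,228). I'll go down gently.

Request:
step_arm:
  plan: [0.3,0,0.8,0,0,0,0,0,0.7,0,0,0,0,0,0.5,0,0,0,0,0,0.3,0,0,0,0,0,0,0,0,0]

```text
time_s: 4.88
ee_pos: [508.7, -176.8, 194.1]
ee_rot: [-179.9, -0.0, 73.5]
force: [0.7, 0.1, 0.6]
gripper_width: 33.9
gripper_force: 0.0
```

Request:
step_arm:
  plan: [0,0,0.8,0,0,0,0,0,0.8,0,0,0,0,0,0.6,0,0,0,0,0,0,0,0,0]

```text
time_s: 5.22
ee_pos: [508.1, -176.7, 171.1]
ee_rot: [-179.8, -0.0, 73.5]
force: [0.3, -0.5, -0.9]
gripper_width: 33.9
gripper_force: 0.0
```

Request:
step_arm:
  plan: [0,0,0,0,0,0,0,0,0,0,0,0,0,0,0,0,0,0,0,0,0,0,0,0]
  hand: 1.8
  newtons: 5

```text
time_s: 5.55
ee_pos: [509.4, -177.2, 173.3]
ee_rot: [180.0, -0.0, 73.5]
force: [-0.0, 0.4, -0.3]
gripper_width: 18.1
gripper_force: 0.0
```

Request:
step_arm:
  plan: [0,0,0,0,0,0,0,0,0,0,0,0,0,0,0,0,0,0,0,0,0,0,0,0]
  hand: 0.9
  newtons: 8

```text
time_s: 5.88
ee_pos: [509.4, -177.1, 173.2]
ee_rot: [180.0, -0.0, 73.5]
force: [1.2, 0.4, 1.5]
gripper_width: 10.4
gripper_force: 8.0
```

```bash
cat >> h.py <<'E'
P0=[688.4,-126.2,.1679]
def theta(xy,yaw=None):
    h=model(P0+[0])["hinge"][:2]; v=np.array(xy[:2])-h
    a0=model(P0+[0])["handle"][:2]-h
    d=np.arctan2(a0[1],a0[0])-np.arctan2(v[1],v[0]); return (d+np.pi)%(2*np.pi)-np.pi, np.hypot(*v)
E
python3 - <<'E'
from h import *
s=sensors.state();print(s,theta(s["ee_pos"]))
E
```

```text
{'time_s': 5.8833, 'qpos': array([-2.03982372e+01,  1.74792158e+01,  9.92252443e+01,  1.68706578e-02,
        6.32573593e+01, -3.90224407e+00]), 'qvel': array([-0.08154735,  0.0018765 ,  0.05851335, -0.05553276,  0.08591654,
        0.1158794 ]), 'effort': array([-2.91258115e-01, -3.81073880e+01, -2.09543574e+01, -8.11078143e-02,
        1.22224102e-01, -4.35041402e-04]), 'ee_pos': array([ 509.39220112, -177.0638011 ,  173.20519284]), 'ee_rot': array([ 1.79960883e+02, -1.24379443e-02,  7.34964246e+01]), 'force': array([1.2298708 , 0.38396708, 1.54933592]), 'torque': array([-0.07368581,  0.01221828, -0.00374826]), 'gripper_force': 8.000183254480362, 'gripper_width': 10.417096909413743} (np.float64(0.48066405226474185), np.float64(156.25578657939903))
```

Request:
step_arm:
  plan: [-0.05,0.23,0,0,0,-0.015,-0.105,0.465,0,0,0,-0.03,-0.105,0.465,0,0,0,-0.03,-0.105,0.465,0,0,0,-0.03,-0.07,0.31,0,0,0,-0.02]
  newtons: 12

```text
time_s: 6.3
ee_pos: [527.3, -185.9, 173.2]
ee_rot: [180.0, -0.0, 80.8]
force: [-0.9, 1.9, 2.3]
gripper_width: 10.7
gripper_force: 12.0
```

Request:
step_arm:
  plan: [-0.07,0.31,0,0,0,-0.02,-0.07,0.31,0,0,0,-0.02,-0.07,0.31,0,0,0,-0.02,-0.05,0.23,0,0,0,-0.015,0,0,0,0,0,0]

```text
time_s: 6.72
ee_pos: [538.9, -190.2, 173.2]
ee_rot: [179.9, 0.0, 85.0]
force: [0.1, 2.0, 4.1]
gripper_width: 10.7
gripper_force: 12.0
```

```bash
python3 - <<'E'
from h import *
s=sensors.state();print(s["ee_pos"],s["ee_rot"],s["force"],s["gripper_width"],theta(s["ee_pos"]))
E
```

```text
[ 538.94656852 -190.18606437  173.1853268 ] [1.79915816e+02 7.45907198e-03 8.50057360e+01] [0.1039226  1.97130866 4.13287331] 10.748409431471588 (np.float64(0.2730786347918528), np.float64(155.82675710520726))
```

Request:
step_arm:
  plan: [-0.035,0.155,0,0,0,-0.01,-0.035,0.155,0,0,0,-0.01,-0.035,0.155,0,0,0,-0.01,-0.035,0.155,0,0,0,-0.01,-0.035,0.155,0,0,0,-0.01]

```text
time_s: 7.13
ee_pos: [545.9, -192.3, 173.2]
ee_rot: [180.0, -0.0, 87.9]
force: [-0.7, 0.8, 5.4]
gripper_width: 10.4
gripper_force: 12.0
```

Request:
step_arm:
  plan: [-0.035,0.155,0,0,0,-0.01,-0.035,0.155,0,0,0,-0.01,-0.035,0.155,0,0,0,-0.01]

```text
time_s: 7.38
ee_pos: [550.5, -193.5, 173.2]
ee_rot: [180.0, -0.0, 89.6]
force: [-1.1, 1.9, 4.5]
gripper_width: 10.3
gripper_force: 12.0
```

Request:
step_arm:
  plan: [-0.035,0.155,0,0,0,-0.01,-0.035,0.155,0,0,0,-0.01]

```text
time_s: 7.55
ee_pos: [553.6, -194.2, 173.2]
ee_rot: [180.0, 0.0, 90.7]
force: [-0.3, 1.8, 5.5]
gripper_width: 10.9
gripper_force: 12.0
```

Request:
step_arm:
  plan: [-0.035,0.155,0,0,0,-0.01,-0.035,0.155,0,0,0,-0.01]

```text
time_s: 7.72
ee_pos: [555.4, -194.6, 173.1]
ee_rot: [-179.8, -0.0, 91.9]
force: [-5.7, 2.7, 8.2]
gripper_width: 10.7
gripper_force: 12.0
```

Request:
step_arm:
  plan: [-0.035,0.155,0,0,0,-0.01,-0.018,0.08,0,0,0,-0.005]

```text
time_s: 7.88
ee_pos: [557.5, -195.0, 173.1]
ee_rot: [-179.8, -0.0, 92.7]
force: [-3.2, 1.6, 6.8]
gripper_width: 10.6
gripper_force: 12.0
```

Request:
step_arm:
  plan: [-0.035,0.155,0,0,0,-0.01,-0.018,0.08,0,0,0,-0.005]

```text
time_s: 8.05
ee_pos: [561.3, -195.7, 173.2]
ee_rot: [180.0, -0.0, 93.6]
force: [1.4, 0.7, 5.3]
gripper_width: 10.7
gripper_force: 12.0
```

Request:
step_arm:
  plan: [-0.018,0.08,0,0,0,-0.005,-0.018,0.08,0,0,0,-0.005]

```text
time_s: 8.22
ee_pos: [563.0, -196.0, 173.1]
ee_rot: [180.0, 0.0, 94.2]
force: [-0.7, 1.6, 5.4]
gripper_width: 10.7
gripper_force: 12.0
```

Request:
step_arm:
  plan: [-0.018,0.08,0,0,0,-0.005,-0.018,0.08,0,0,0,-0.005]

```text
time_s: 8.38
ee_pos: [563.2, -196.0, 173.1]
ee_rot: [-179.8, -0.0, 94.7]
force: [-4.4, 1.8, 8.4]
gripper_width: 10.1
gripper_force: 12.0
```

Request:
step_arm:
  plan: [0,0.07,0,0,0,0,0,0,0,0,0,0]

```text
time_s: 8.55
ee_pos: [563.2, -196.0, 173.1]
ee_rot: [-179.7, -0.0, 94.7]
force: [-5.2, 2.4, 8.2]
gripper_width: 10.7
gripper_force: 12.0
```

Request:
step_arm:
  plan: [0,-0.15,0,0,0,0,0,0,0,0,0,0]

```text
time_s: 8.72
ee_pos: [563.1, -196.0, 173.1]
ee_rot: [-179.9, -0.0, 94.7]
force: [-1.3, 2.6, 5.3]
gripper_width: 10.8
gripper_force: 12.0
```

Request:
step_arm:
  plan: [0,0,0,0,0,0,0,0,0,0,0,0,0,0,0,0,0,0,0,0,0,0,0,0,0,0,0,0,0,0]
  hand: 3.2

```text
time_s: 9.13
ee_pos: [563.5, -196.3, 172.4]
ee_rot: [-180.0, -0.0, 94.7]
force: [-0.4, 0.5, -0.0]
gripper_width: 31.8
gripper_force: 0.0
```

Request:
step_arm:
  plan: [0,0,-1.2,0,0,0,0,0,-1.6,0,0,0,0,0,-1.6,0,0,0,0,0,-0.8,0,0,0,0,0,0,0,0,0]

```text
time_s: 9.55
ee_pos: [564.7, -196.6, 226.9]
ee_rot: [179.8, 0.1, 94.7]
force: [0.2, -0.3, 0.5]
gripper_width: 32.0
gripper_force: 0.0
```

```bash
python3 - <<'E'
from h import *
f=viewer.grab_frame("side"); r,c=215,300; cv2.imwrite("pics/c2.png",cv2.resize(f["img"][r-60:r+60,c-60:c+60,::-1],None,fx=4.5,fy=4.5,interpolation=cv2.INTER_CUBIC))
print([(round(d["score"],2),np.round(d["location"],1)) for d in viewer.pinpoint("door_handle",f)[:2]], [(t,proj(f,model(P0+[t])["handle"]).round(1)) for t in(.05,.1,.15,.2)])
E
```

```text
[(0.79, array([309.6, 223.3]))] [(0.05, array([314.3, 219.2])), (0.1, array([312. , 220.3])), (0.15, array([309.5, 221.3])), (0.2, array([307. , 222.3]))]
```

View pics/c2.png

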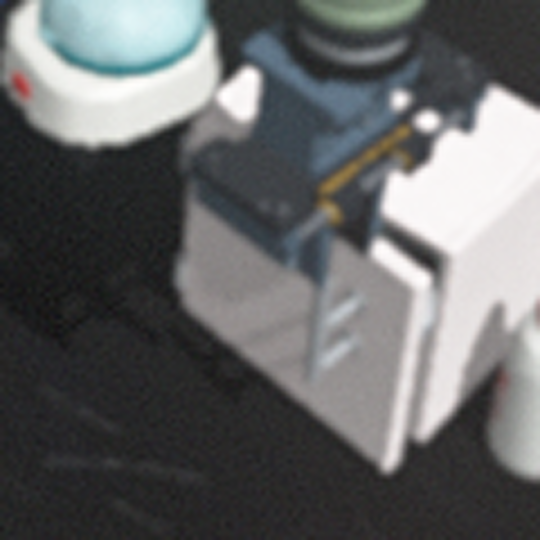

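The door is almost shut, with the bar at about crop (318,330), but the gripper hides its upper end. I'll lift clear and check the angle again.

Request:
step_arm:
  plan: [0,-1,-3,0,0,0,0,-3,-3,0,0,0,0,-3,-2,0,0,0,0,0,0,0,0,0]

```text
time_s: 9.98
ee_pos: [491.7, -202.6, 308.3]
ee_rot: [179.8, 0.2, 94.6]
force: [0.8, -0.6, -0.1]
gripper_width: 31.8
gripper_force: 0.0
```

```bash
python3 - <<'E'
from h import *
f=viewer.grab_frame("side"); r,c=215,310; cv2.imwrite("pics/c3.png",cv2.resize(f["img"][r-45:r+45,c-45:c+45,::-1],None,fx=6,fy=6,interpolation=cv2.INTER_CUBIC))
print([(round(d["score"],2),np.round(d["location"],1)) for d in viewer.pinpoint("door_handle",f)[:2]])
for t in(.05,.1,.12,.15,.2):
  m=model(P0+[t]); print(t,[((proj(f,m[k])-[c-45,r-45])*6).round(0) for k in("btop","handle","free")])
E
```

```text
[(0.76, array([313.7, 221.8]))]
0.05 [array([300., 262.]), array([296., 295.]), array([419., 285.])]
0.1 [array([286., 269.]), array([282., 302.]), array([405., 296.])]
0.12 [array([280., 272.]), array([276., 304.]), array([399., 301.])]
0.15 [array([271., 275.]), array([267., 308.]), array([390., 307.])]
0.2 [array([256., 281.]), array([252., 314.]), array([374., 317.])]
```

View pics/c3.png

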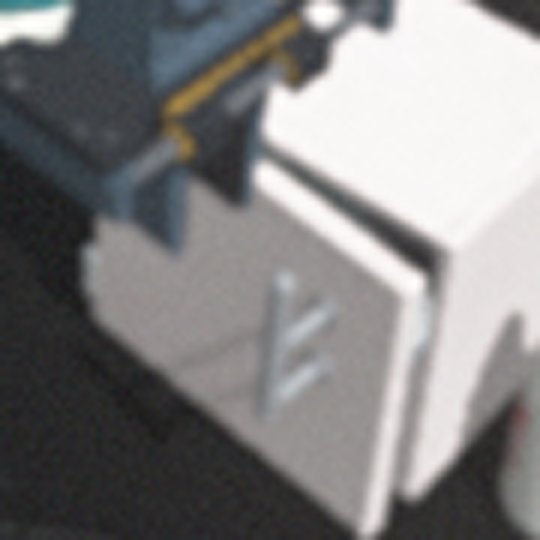

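The bar top is at crop (285,275) and the door's free top corner at (405,293). That puts the door at about 0.10 rad, so the catch alone is holding it. Now I'll grasp the bar again and pull.

Request:
step_arm:
  plan: [0,3,2,0,0,0,0,3,3,0,0,0,0.06,1.2,3,0,0,0,0,0,0,0,0,0,0,0,0,0,0,0]

```text
time_s: 10.5
ee_pos: [564.9, -194.5, 220.9]
ee_rot: [-179.6, -0.2, 94.8]
force: [-0.1, 0.4, 0.7]
gripper_width: 31.8
gripper_force: 0.0
```

Request:
step_arm:
  plan: [0,0,1,0,0,0,0,0,1.2,0,0,0,0,0,0.8,0,0,0,0,0,0,0,0,0]

```text
time_s: 10.83
ee_pos: [564.5, -195.4, 194.1]
ee_rot: [-179.9, -0.0, 94.7]
force: [-0.3, 0.1, -0.2]
gripper_width: 31.8
gripper_force: 0.0
```

Request:
step_arm:
  plan: [0,-0.05,1,0,0,0,0,-0.05,0.8,0,0,0,0,0,0.3,0,0,0,0,0,0,0,0,0]

```text
time_s: 11.17
ee_pos: [564.0, -195.4, 173.0]
ee_rot: [-179.9, -0.0, 94.7]
force: [0.4, -0.2, 0.3]
gripper_width: 32.2
gripper_force: 0.0
```

Request:
step_arm:
  plan: [0,0,0,0,0,0,0,0,0,0,0,0,0,0,0,0,0,0,0,0,0,0,0,0]
  hand: 0.9
  newtons: 12

```text
time_s: 11.5
ee_pos: [563.2, -195.9, 174.3]
ee_rot: [-179.8, 0.0, 94.7]
force: [-4.1, -0.3, 2.9]
gripper_width: 10.4
gripper_force: 12.0
```

Request:
step_arm:
  plan: [0.018,-0.08,0,0,0,0.005,0.035,-0.155,0,0,0,0.01,0.035,-0.155,0,0,0,0.01,0.035,-0.155,0,0,0,0.01]
  newtons: 20

```text
time_s: 11.83
ee_pos: [560.1, -195.3, 174.3]
ee_rot: [179.9, 0.1, 92.6]
force: [-0.3, -2.7, 1.0]
gripper_width: 10.4
gripper_force: 20.0
```

Request:
step_arm:
  plan: [0.035,-0.155,0,0,0,0.01,0.035,-0.155,0,0,0,0.01,0.035,-0.155,0,0,0,0.01,0.035,-0.155,0,0,0,0.01,0.035,-0.155,0,0,0,0.01]

```text
time_s: 12.25
ee_pos: [551.4, -193.5, 174.3]
ee_rot: [179.9, 0.0, 89.8]
force: [-0.4, -3.4, 4.4]
gripper_width: 10.3
gripper_force: 20.0
```

Request:
step_arm:
  plan: [0.07,-0.31,0,0,0,0.02,0.07,-0.31,0,0,0,0.02,0.07,-0.31,0,0,0,0.02,0.07,-0.31,0,0,0,0.02,0.07,-0.31,0,0,0,0.02]

```text
time_s: 12.67
ee_pos: [535.9, -189.0, 174.3]
ee_rot: [180.0, 0.0, 84.0]
force: [-0.1, -4.5, 5.6]
gripper_width: 10.4
gripper_force: 20.0
```

```bash
python3 - <<'E'
from h import *
s=sensors.state();print(s["ee_pos"],s["ee_rot"],s["force"],s["torque"],theta(s["ee_pos"]))
E
```

```text
[ 535.89688036 -188.95194067  174.2949197 ] [1.79950577e+02 3.57469129e-03 8.39812320e+01] [-0.07406742 -4.46123006  5.62155594] [-0.68461501  0.18683973  0.00223048] (np.float64(0.29417915466937217), np.float64(155.67310947215356))
```

Request:
step_arm:
  plan: [0.11,-0.465,0,0,0,0.03,0.16,-0.62,0,0,0,0.04,0.18,-0.77,0,0,0,0.05,0.18,-0.77,0,0,0,0.05,0.18,-0.77,0,0,0,0.05]
  newtons: 10

```text
time_s: 13.08
ee_pos: [504.6, -174.0, 174.2]
ee_rot: [179.9, -0.1, 71.3]
force: [2.2, -0.9, 4.2]
gripper_width: 10.4
gripper_force: 10.0
```

Request:
step_arm:
  plan: [0.18,-0.77,0,0,0,0.05,0.18,-0.77,0,0,0,0.05,0.18,-0.77,0,0,0,0.05,0.18,-0.77,0,0,0,0.05,0.18,-0.77,0,0,0,0.05]

```text
time_s: 13.5
ee_pos: [474.1, -149.2, 174.2]
ee_rot: [179.9, -0.3, 56.9]
force: [4.9, 2.3, 3.6]
gripper_width: 10.5
gripper_force: 10.0
```

```bash
python3 - <<'E'
from h import *
s=sensors.state();print(s["ee_pos"],s["ee_rot"],s["force"],s["torque"],theta(s["ee_pos"]))
E
```

```text
[ 474.0958692  -149.20316952  174.234326  ] [179.87972623  -0.25628744  56.89884257] [4.89852939 2.28299733 3.55230382] [ 0.13147289 -0.57038855 -0.02164592] (np.float64(0.7689729646847239), np.float64(156.74634923291498))
```

Request:
step_arm:
  plan: [0.2,-0.77,0,0,0,0.05,0.2,-0.77,0,0,0,0.05,0.2,-0.77,0,0,0,0.05,0.2,-0.77,0,0,0,0.05,0.2,-0.77,0,0,0,0.05]

```text
time_s: 13.92
ee_pos: [450.8, -117.5, 174.2]
ee_rot: [179.9, -0.3, 42.6]
force: [6.6, 1.4, 2.3]
gripper_width: 10.6
gripper_force: 10.0
```

Request:
step_arm:
  plan: [0.2,-0.77,0,0,0,0.05,0.2,-0.77,0,0,0,0.05,0.2,-0.77,0,0,0,0.05,0.2,-0.77,0,0,0,0.05,0.16,-0.62,0,0,0,0.04]

```text
time_s: 14.33
ee_pos: [436.6, -82.4, 174.3]
ee_rot: [179.9, -0.4, 28.9]
force: [6.9, -0.7, 1.1]
gripper_width: 10.6
gripper_force: 10.0
```

```bash
python3 - <<'E'
from h import *
s=sensors.state();print(s["qpos"],s["ee_pos"],s["ee_rot"],s["force"],s["torque"],theta(s["ee_pos"]))
E
```

```text
[-12.31128119   9.01527624 110.74249141   0.22339611  59.9101785
  48.72586028] [436.57288738 -82.39696024 174.28621755] [179.92683664  -0.37735068  28.85165825] [ 6.85281593 -0.71914792  1.11820468] [-0.15134717 -0.97121952 -0.02838319] (np.float64(1.261468225350173), np.float64(157.56516891767617))
```

Request:
step_arm:
  plan: [0.24,-0.77,0,0,0,0.05,0.24,-0.77,0,0,0,0.05,0.22,-0.77,0,0,0,0.05,0.2,-0.77,0,0,0,0.05,0.16,-0.62,0,0,0,0.04]

```text
time_s: 14.75
ee_pos: [431.3, -44.7, 174.3]
ee_rot: [180.0, -0.3, 15.1]
force: [5.7, -2.0, -0.5]
gripper_width: 10.9
gripper_force: 10.0
```

Request:
step_arm:
  plan: [0.13,-0.5,0,0,0,0.03,0.1,-0.4,0,0,0,0.025,0,0,0,0,0,0,0,0,0,0,0,0]

```text
time_s: 15.08
ee_pos: [431.4, -35.3, 174.3]
ee_rot: [-180.0, -0.3, 12.1]
force: [5.0, 0.1, 0.9]
gripper_width: 10.5
gripper_force: 10.0
```

```bash
python3 - <<'E'
from h import *
s=sensors.state();print(s["ee_pos"],s["ee_rot"],s["force"],theta(s["ee_pos"]))
E
```

```text
[431.3800601  -35.26848466 174.25998959] [-179.95731053   -0.34220442   12.11101382] [4.96537181 0.06507539 0.8505016 ] (np.float64(1.5632710929485425), np.float64(157.8287988113622))
```

Request:
step_arm:
  plan: [0.2,0,0,0,0,0,0,0,0,0,0,0]
  newtons: 5

```text
time_s: 15.25
ee_pos: [431.4, -35.0, 174.1]
ee_rot: [-179.9, -0.1, 12.1]
force: [1.0, 0.8, 5.8]
gripper_width: 10.9
gripper_force: 5.0
```

Request:
step_arm:
  plan: [0,0,0,0,0,0,0,0,0,0,0,0,0,0,0,0,0,0,0,0,0,0,0,0,0,0,0,0,0,0]
  hand: 3.0

```text
time_s: 15.67
ee_pos: [430.6, -35.8, 173.6]
ee_rot: [-180.0, 0.1, 12.2]
force: [-0.1, -1.1, -0.3]
gripper_width: 30.1
gripper_force: 0.0
```

Request:
step_arm:
  plan: [0,0,-1,0,0,0,0,0,-1.5,0,0,0,0,0,-2,0,0,0,0,0,-3,0,0,0,0,0,-4,0,0,0]

```text
time_s: 16.08
ee_pos: [429.3, -35.8, 288.0]
ee_rot: [-179.9, 0.3, 12.2]
force: [1.1, 0.1, -0.4]
gripper_width: 29.9
gripper_force: 0.0
```

Request:
step_arm:
  plan: [-3,-3,0,0,0,0,0,-4,0,0,0,0,0,-4,0,0,0,0,0,-4,0,0,0,0,0,0,0,0,0,0]

```text
time_s: 16.5
ee_pos: [368.7, 109.5, 289.1]
ee_rot: [-179.8, -0.0, 12.6]
force: [0.5, -0.2, 0.0]
gripper_width: 29.6
gripper_force: 0.0
```

```bash
python3 - <<'E'
from h import *
print(sensors.state()["force"])
for n in("top","side"):
    f=viewer.grab_frame(n); cv2.imwrite(f"pics/{n}9.png",f["img"][:,:,::-1])
    for k in("door_handle","wash_bottle","timer","marker"): print(n,k,[(round(d["score"],2),np.round(d["location"],1)) for d in viewer.pinpoint(k,f)[:1]])
    for t in(1.45,1.57,1.7):print(t,proj(f,model(P0+[t])["handle"]),proj(f,model(P0+[t])["free"]))
E
```

```text
[ 0.49904633 -0.18345389  0.00408348]
top door_handle [(0.56, array([269.2, 239.8]))]
top wash_bottle [(0.6, array([353.5, 149.9]))]
top timer [(0.89, array([149.1, 204.6]))]
top marker []
1.45 [278.04203825 240.46829237] [297.32837823 252.73482378]
1.57 [270.47211547 240.64942438] [288.00778697 255.11073032]
1.7 [262.31095634 239.81407526] [277.64301379 256.38340049]
side door_handle [(0.59, array([237.1, 209.9]))]
side wash_bottle [(0.87, array([361.9, 260.4]))]
side timer [(0.6, array([209.1, 170.8]))]
side marker [(0.68, array([173.3, 194.9]))]
1.45 [241.82951825 211.5638168 ] [242.61672032 223.2441425 ]
1.57 [237.78036364 207.6554888 ] [235.99471878 219.11433038]
1.7 [234.21550616 203.11076647] [229.74994069 214.07043181]
```

View pics/side9.png

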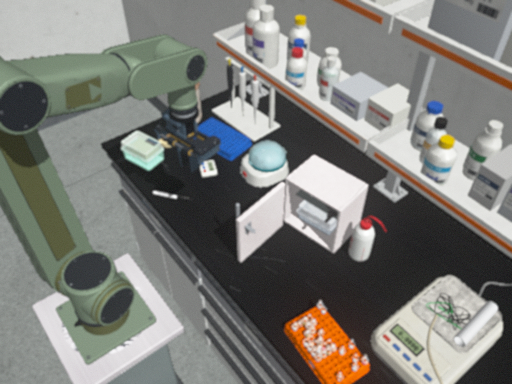

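View pics/top9.png

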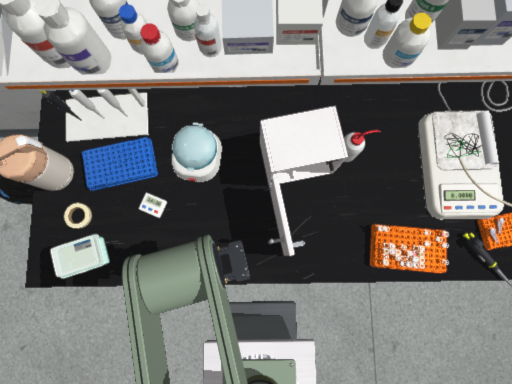

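The door stands square, with its free end at (288,250) in the top view and (238,240) in the side view. The bystanders are unmoved and the arm is clear, so I'm handing in.

```bash
python3 -c "
from workcell import env; print(env.job_done())"
```

```text
the job is handed in; nothing more can be done
None
```

I pushed the locker door gently shut until the catch snapped and let go; the catch alone held it at about 0.10 rad. I then pulled it open through the catch and left it standing at about 1.56 rad, roughly square to the front. The wash bottle and timer were not disturbed, nor was the marker. The arm is clear of everything and the job is handed in at about 17 s; its result was not reported back.

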